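# Clear a blocked laboratory waste chute with the pusher

## Robot

A 6-joint arm with a two-finger parallel gripper is mounted at the origin on the work surface. World frame = base frame: x ahead of the robot, y to its left, z up, the work surface at z = 0. Lengths are in m, angles in degrees, forces in N, time in s.
With the tool pointing down it reaches from about 0.3 to 0.75 m from the base axis. Payload 8.5 kg.
Tool frame: the origin (TCP) lies on the centre line of the jaws, within the pads' length; the fingertips stand 14 mm ahead of it and the grasp point (between the pads) lies 5 mm behind it; z points along the fingers, x is the direction in which the jaws open and shut, and the axes are right-handed (so a half turn about z gives the same grasp; the last joint's range is limited). The gripper opens to 85 mm and grips with 20 to 120 N. Pads are 22 mm wide; open, the fingers measure 114 mm over their backs; the gripper's body (76 mm by 85 mm) begins 54 mm behind the grasp point. The pads swing forward as they close: fully open they stand 13 mm farther back than shut.
Start: joints at [-84.93, 21.807, 74.336, -0, 83.858, -12.336], TCP at [0.165, -0.525, 0.212] pointing down, gripper open.
Joint ranges: [-178.18, 178.18], [-50.72, 133.34], [12.68, 142.11], [-81.47, 261.47], [9.98, 163.14], [-165.26, 165.26]. Speed limits (degrees/s): [136.94, 136.94, 180, 180, 180, 180].

## Interface

Orientations are given as a 3x3 rotation matrix whose columns are the frame's x, y, z axes.
In Python, from rig import * gives the robot as it stands.
- The arm moves only by the shell command python3 -m crank 'ROWS' [FORCE]. ROWS is JSON, one flat list of numbers, 7 for each row, row after row: the turn, a rotation vector about the world's x, y, z in rad, then the shift along the world's x, y, z in m, then the opening in per cent of the stroke, from 0 (shut) to 100 (fully open). A call has 1 to 20 rows; each row shifts and turns the commanded pose from where the row before left it; what a row does not reach is not made up. A row lasts 1/10 s, in which the tool goes at most 50 mm and 8.59 degrees, less where a joint would pass 70% of its speed; a pose out of reach is approached as far as the arm can. A call is refused whole if a number of a shift passes 0.05 or a number of a turn 0.15, either way. A call with a gripper value outside its range is refused whole. The fingers move at their own pace and stop on an object; FORCE is the grip in N (left out, the last holds). Time passes only in rows, so rows that do not move let the fingers close. It gives the time, the measured TCP pose, the force and the opening at its end, in the units of the state.
- observe(): the state, without advancing time (a new reading comes with each control period).
- get_image(name): name is "scene" or "side" or "wrist"; returns a dict with "frame" (420x560x3 uint8, red, green, blue), "fov_y" (degrees; the focal length in pixels is half the picture's height over the tangent of half this angle, whatever the lens; pixels are square), "cx", "cy" (the principal point, pixels), "k1" (the pictures are not rectified: a ray, as slopes to the right and down, at radius r is drawn at 1 + k1 r^2 times it, then the intrinsics apply), "world_to_cam" (4x4, takes a point from world to camera coordinates). Camera axes: x right, y up, looking along -z (the intrinsics and any distortion apply to the point x, -y, -z); pixel columns grow to the right and rows downward; lengths in m; the calibration is good to about 2 mm. A picture is of the moment at which its call begins. There is no depth.
- close_job(): hands the job in, once; it reports no verdict.
The state is a dict: "time_s": time; "q": joint angles; "qvel": joint speeds; "joint_efforts": joint torques, N m; "position": TCP position; "tool_rot": TCP orientation; "ft_force": force on the tool from outside, world axes, zero at the start; "wrist_torque": the same for the moment, N m; "grip_width": finger opening in m.
Only numpy, scipy, OpenCV 4.12 (cv2) and the standard library are available. Lean on these libraries where they do the work, as an engineer would, in place of code of your own. Each camera call takes 0.05 s, during which the arm holds its last target. There are 200 camera calls.

## Task

Two pieces of contaminated waste, a white foam chunk and a broken blue rack piece, block the narrow lane of the steel waste chute. Draw the orange pusher out of its holster by the neck, lay it down, take it again by its black handle, and push both pieces along the lane so that they drop into the yellow bin; then pull the pusher back out of the lane and leave it lying flat on the chute's apron. Do not touch the waste with the gripper or arm, and leave the tube rack, the amber jar and the timer beside the chute where they are.

Things in the scene. Friction and masses are not known exactly. Their poses are not given: they have to be found in the camera images.
- chute: Fixed steel waste chute on a white pedestal. Origin on the table (z 0) under the middle of the lane's entrance; x is the pushing direction, z up. Level floor 120 mm above the table. Apron: open floor from x -280 to 0 mm, 130 mm wide, with rims 8 mm high and 6 mm thick along both sides (clear width 118 mm). Lane: x 0 to 130 mm, see lane_mouth.
- lane_mouth (a point): Middle of the lane's entrance, on the chute floor. From here the lane runs 130 mm along the chute's x between two upright walls: clear width 76 mm, walls 8 mm thick, 110 mm high above the floor, so a gripper does not fit in. At its far end the floor stops and waste drops into the bin.
- bin: Fixed yellow open bin, 170 (x) by 140 (y) by 105 mm high, walls 5 mm, standing against the end of the chute. Origin at the centre of its underside; x as the chute's x.
- holster: Fixed white holster on the table. Origin on the table at its centre. Base plate 230 by 90 by 12 mm thick; a roofed sleeve on it from x -105 to -5 mm, 44 mm wide, outer top 63 mm above the table, inner width 28 mm, open only towards +x. The pusher is drawn out along +x, level, at least 100 mm.
- pusher: Pusher, 200 mm long, 0.15 kg, lying in the holster, handle in the sleeve, origin and x axis over the holster's. Origin at mid-length, level with its underside; x points from handle to blade. Blade (orange plate): x 92 to 100 mm, 64 mm wide, 46 mm high from the underside. Shaft 18 mm wide, 20 to 40 mm above the underside: orange neck x -20 to 92 mm, black handle x -100 to -20 mm.
- pusher_blade (a point): Middle of the pusher blade's front face, 100 mm ahead of the pusher's origin and 23 mm above its underside.
- pusher_handle (a point): Grip point near the end of the pusher's black handle, 80 mm behind its origin and 30 mm above its underside. A small foot below the handle's last 14 mm lets the pusher lie level on a flat surface.
- foam: White foam chunk, 60 by 42 by 38 mm high (stepped: the +x part is 26 mm high), lying in the lane or at its entrance. Origin at the centre of its underside.
- rackpiece: Broken blue tube-rack piece with black holes, 60 by 42 by 34 mm high, lying in the lane or at its entrance. Origin at the centre of its underside.
- foam_mid (a point): Middle of the foam chunk.
- rackpiece_mid (a point): Middle of the blue rack piece.
- tube_rack: Bystander: white rack with capped blood tubes, 110 by 60 mm, 101 mm high, beside the chute. Origin at the centre of its underside.
- jar: Bystander: amber jar, 60 mm in diameter, 80 mm high, beside the chute. Origin at the centre of its underside.
- timer: Bystander: white timer lying flat, 75 by 60 by 22 mm high, beside the chute. Origin at the centre of its underside.
Mind the look-alikes: they are no part of the job. What is shaped like the pusher but turquoise is not meant.

How it is judged (in metres and radians):
On the way, in this order (a step that is already met when the one before it is completed fails the run):
1. the pusher has been drawn out of the holster (its handle clear of the sleeve) and is held (horizontal distance between pusher and holster above 0.09 m and contact force between the fingers and pusher above 1 N), for 0.1 s.
2. the pusher has been put down and let go (contact force between the fingers and pusher below 0.1 N and linear speed of pusher below 0.03 m/s and angle between pusher's own z axis and vertical below 0.15 rad), for 0.1 s.
3. the pusher is held by its black handle (x of the grasp point in the frame of pusher between -0.12 and -0.02 m and contact force between the fingers and pusher above 1 N), for 0.1 s.
4. both pieces of waste lie in the bin (x of foam_mid in the frame of bin between -0.08 and 0.08 m and y of foam_mid in the frame of bin between -0.065 and 0.065 m and z of each of foam_mid, rackpiece_mid in the frame of bin below 0.1 m and x of rackpiece_mid in the frame of bin between -0.08 and 0.08 m and y of rackpiece_mid in the frame of bin between -0.065 and 0.065 m), for 0.2 s.
At the end, for the whole second after the job is handed in: The middles of both waste pieces are inside the yellow bin, below its rim, at rest; the pusher lies flat (within 0.1 rad) and at rest on the chute's apron, its blade out of the lane (at most 10 mm past the entrance), its middle within 60 mm of the apron's centre line (all of step 4 and x of pusher_blade in the frame of chute below 0.01 m and x of pusher in the frame of chute above -0.26 m and y of pusher in the frame of chute between -0.06 and 0.06 m and z of pusher in the frame of chute between 0.11 and 0.135 m and angle between pusher's own z axis and vertical below 0.1 rad and linear speed of each of pusher, foam, rackpiece below 0.02 m/s); the robot touches nothing.
It fails at once if the gripper or arm touches the waste (contact force between any of the fingers, the arm and foam above 0.3 N or contact force between any of the fingers, the arm and rackpiece above 0.3 N).
It fails at once if a bystander is moved by more than 30 mm (distance of any of tube_rack, jar, timer from where it was at the start of the episode above 0.03 m).
It also fails if it takes over 67 s, if anything falls off the work surface, if the arm or the gripper's body presses on something with over 40 N, if the wrist force passes 120 N, or if a joint passes its speed limit or range.

## Working session

There is one attempt and no reset: what is moved stays moved. The work goes in short steps, Python scripts to look and compute and a shell command to move; the robot and the scene stay as the last step left them, time stands still between calls to the robot, and variables do not carry over. Pictures are saved under pics/ and viewed, about 8 in all and at most 12, crops included, and the job is handed in when it is done.

```bash
mkdir -p pics; cat > h.py <<'E'
from rig import *
import numpy as np, cv2
def cam(n,save=None):
    d=get_image(n)
    if save: cv2.imwrite('pics/'+save,d['frame'][:,:,::-1])
    return d
def f(d): return 210/np.tan(np.radians(d['fov_y'])/2)
def ray(d,u,v):
    F=f(d); K=np.array([[F,0,d['cx']],[0,F,d['cy']],[0,0,1.]])
    p=np.array([(u-d['cx'])/F,(v-d['cy'])/F]); q=p.copy()
    for _ in range(30): q=p/(1+d['k1']*(q@q))
    W=np.array(d['world_to_cam']); R=W[:3,:3]; 
    return -R.T@W[:3,3], R.T@np.array([q[0],-q[1],-1])
def onz(d,u,v,z):
    o,r=ray(d,u,v); return o+r*(z-o[2])/r[2]
def proj(d,P):
    W=np.array(d['world_to_cam']); c=W[:3,:3]@np.array(P)+W[:3,3]
    q=np.array([c[0],-c[1]])/-c[2]; q=q*(1+d['k1']*(q@q)); return q*f(d)+[d['cx'],d['cy']]
E
python3 - <<'E'
from h import *
import pickle
D={n:cam(n) for n in('scene','side')}
pickle.dump(D,open('d0.pkl','wb'))
for n in D:
    cv2.imwrite(f'pics/{n}0.png',cv2.resize(D[n]['frame'][:,:,::-1],(800,600),interpolation=cv2.INTER_CUBIC))
    print(n,ray(D[n],280,210))
print(observe())
E
```

```text
scene (array([ 1.44990223, -0.68721028,  0.92198483]), array([-0.66079316,  0.42297139, -0.62007364]))
side (array([0.83742673, 0.66644291, 0.73552597]), array([-0.2442924 , -0.76758569, -0.59273113]))
{'time_s': 0.1, 'q': array([-8.49273529e+01,  2.18380078e+01,  7.43809395e+01, -3.74331896e-04,
        8.38606354e+01, -1.23347655e+01]), 'qvel': array([ 0.02413045, -0.04249108, -0.23528033,  0.01692461,  0.03443198,
       -0.09134266]), 'joint_efforts': array([ 4.24826809e-03, -4.49217618e+01, -2.31652468e+01, -1.98890189e-04,
        3.68019551e-03, -1.21681417e-06]), 'position': array([ 0.16451758, -0.52449301,  0.21106222]), 'tool_rot': array([[ 2.99164826e-01, -9.54201441e-01, -1.29282219e-04],
       [-9.54200483e-01, -2.99164713e-01,  1.38296434e-03],
       [-1.35830324e-03, -2.90373130e-04, -9.99999035e-01]]), 'ft_force': array([ 0.80694333,  0.16787062, -0.93180776]), 'wrist_torque': array([ 0.04010774, -0.01091167,  0.01648461]), 'grip_width': 0.08542774955951278}
```

View pics/scene0.png

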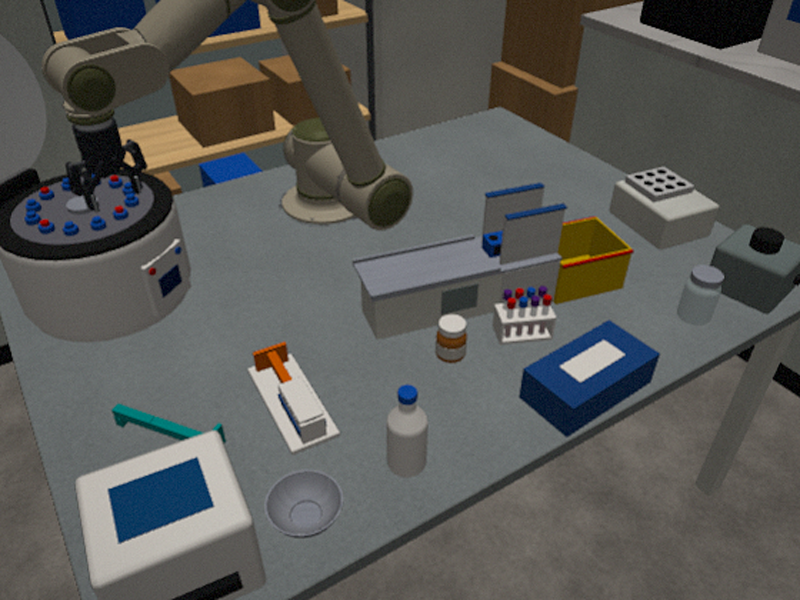

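View pics/side0.png

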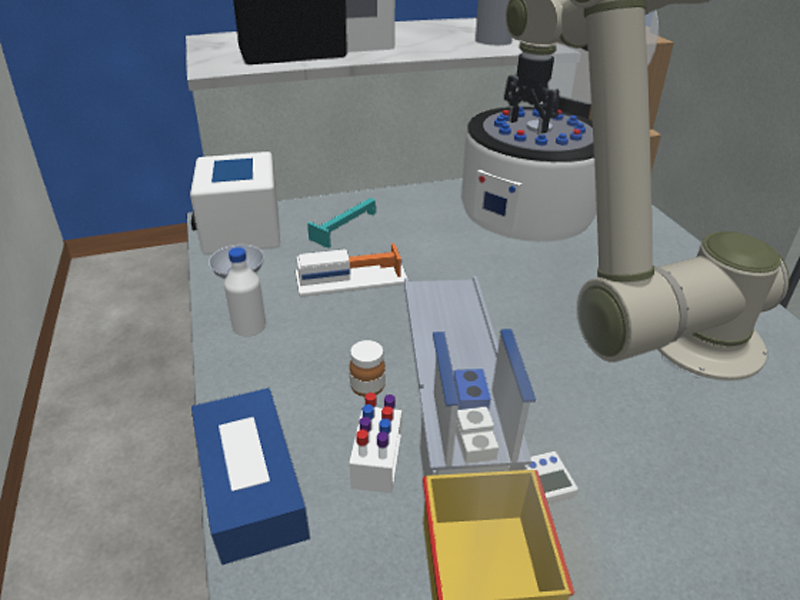

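The scene picture shows the orange pusher in the white holster at (275,370), with the turquoise look-alike at (165,425). The apron runs from (360,280) to (500,255), and the bin is at (590,260). In the side picture the pusher is at (375,262), the turquoise one at (342,222), blue then foam in the lane at (472,385) and (478,432), and the timer at (550,475).
I'm choosing the orange one because its handle is in the sleeve. Next is a close crop to confirm that.

```bash
python3 - <<'E'
from h import *
import pickle
D=pickle.load(open('d0.pkl','rb'))
def crop(n,u0,v0,w,h,s): return cv2.resize(D[n]['frame'][v0:v0+h,u0:u0+w,::-1],None,fx=s,fy=s,interpolation=cv2.INTER_CUBIC)
M=np.zeros((600,800,3),np.uint8)
a=crop('scene',165,235,80,80,4);M[:320,:320]=a       #x/4+165,y/4+235
b=crop('side',200,165,90,45,5);M[:225,330:780]=b  # (x-330)/5+200
c=crop('side',275,185,135,120,3);M[235:595,330:735]=c  # (x-330)/3+275,(y-235)/3+185
e=crop('scene',240,120,110,93,3);M[321:600,0:330]=e # x/3+240,(y-321)/3+120
cv2.imwrite('pics/m1.png',M)
E
```

```text
(no output)
```

View pics/m1.png

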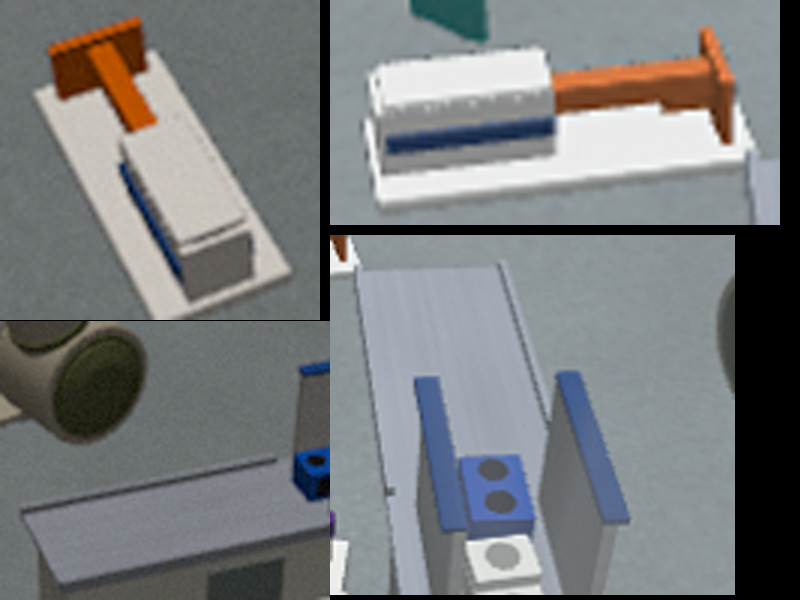

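```bash
python3 - <<'E'
from h import *
import pickle
D=pickle.load(open('d0.pkl','rb'))
S,T=D['scene'],D['side']
np.set_printoptions(precision=4,suppress=True)
A=lambda x,y,z:onz(S,x/4+165-.5,y/4+235-.5,z)[:2]
B=lambda x,y,z:onz(T,(x-330)/5+200-.5,y/5+165-.5,z)[:2]
C=lambda x,y,z:onz(T,(x-330)/3+275-.5,(y-235)/3+185-.5,z)[:2]
E=lambda x,y,z:onz(S,x/3+240-.5,(y-321)/3+120-.5,z)[:2]
print('plate S',A(35,93,.012),A(155,52,.012),A(290,270,.012),A(160,318,.012))
print('plate T',B(380,193,.012),B(745,150,.012))
print('blade top S',A(50,47,.058),A(143,18,.058))
print('blade top T',B(708,30,.058),B(733,80,.058))
print('sleeve top S',A(122,143,.063),A(185,248,.063), A(248,215,.063))
print('walls T',[C(*p,.23) for p in((415,378),(440,378),(440,528),(467,528),(557,373),(580,372),(603,520),(630,518))])
print('apron rear T',C(357,268,.128),C(500,263,.128))
print('apron rear S',E(23,511,.128),E(62,584,.12))
print('bin S',[onz(S,u*.7,v*.7,.105)[:2] for u,v in((596,219),(632,250))],'bin T',[onz(T,u*.7,v*.7,.105)[:2] for u,v in((425,473),(540,470),(572,597))])
# blue/white
print('blue top T',[C(*p,.154) for p in((460,460),(522,455),(535,520),(470,533))])
E
```

```text
plate S [ 0.5011 -0.4244] [ 0.5076 -0.3379] [ 0.7319 -0.3529] [ 0.7229 -0.4368]
plate T [ 0.728  -0.3594] [ 0.5089 -0.3439]
blade top S [ 0.5135 -0.4122] [ 0.5202 -0.3478]
blade top T [ 0.5128 -0.4108] [ 0.5148 -0.3519]
sleeve top S [ 0.6253 -0.4109] [ 0.7241 -0.4158] [ 0.7209 -0.3724]
walls T [array([0.6084, 0.0905]), array([0.5933, 0.0948]), array([0.6382, 0.2163]), array([0.624 , 0.2205]), array([0.5203, 0.1105]), array([0.5057, 0.1137]), array([0.5494, 0.2362]), array([0.5342, 0.2391])]
apron rear T [ 0.5605 -0.177 ] [ 0.4411 -0.1513]
apron rear S [ 0.4468 -0.1576] [ 0.5559 -0.179 ]
bin S [array([0.5678, 0.4034]), array([0.6988, 0.3773])] bin T [array([0.6555, 0.2138]), array([0.5118, 0.2522]), array([0.5566, 0.4187])]
blue top T [array([0.5737, 0.0936]), array([0.5319, 0.1007]), array([0.5478, 0.1591]), array([0.5917, 0.158 ])]
```

The crop confirms the orange pusher's shaft goes into the white sleeve. Estimates so far: holster centre about (0.616, -0.388), heading 176°. Lane mouth about (0.557, 0.102), heading about 77.5°. I'm moving above the neck with yaw 86°.

```bash
python3 -m crank '[0,0,0.1386,0.0203,0.007,0.005,100, 0,0,0.1386,0.0203,0.007,0.005,100, 0,0,0.1386,0.0203,0.007,0,100, 0,0,0.1386,0.0203,0.007,0,100, 0,0,0.1386,0.0203,0.007,0,100, 0,0,0.1386,0.0203,0.007,0,100, 0,0,0.1386,0.0203,0.007,0,100, 0,0,0.1386,0.0203,0.007,0,100, 0,0,0.1386,0.0203,0.007,0,100, 0,0,0.1386,0.0203,0.007,0,100, 0,0,0.1386,0.0203,0.007,0,100, 0,0,0.1386,0.0203,0.007,0,100, 0,0,0.1386,0.0203,0.007,0,100, 0,0,0.1386,0.0203,0.007,0,100, 0,0,0.1386,0.0203,0.007,0,100, 0,0,0.1386,0.0203,0.007,0,100, 0,0,0.1386,0.0203,0.007,0,100, 0,0,0.1386,0.0203,0.007,0,100, 0,0,0.1386,0.0203,0.007,0,100, 0,0,0.1386,0.0203,0.007,0,100]' 40
python3 -m crank '[0,0,0,0,0,0,100,0,0,0,0,0,0,100]'
python3 - <<'E'
from h import *
import pickle
d=cam('wrist'); o=observe(); pickle.dump((d,o),open('w1.pkl','wb'))
cv2.imwrite('pics/w1.png',d['frame'][:,:,::-1])
R=o['tool_rot'];print(o['position'],np.degrees(np.arctan2(R[1,0],R[0,0])),o['q'])
E
```

```text
time_s: 2.1
position: [0.5712, -0.3843, 0.2211]
tool_rot: [[0.06, 0.998, -0.001], [0.998, -0.06, 0.001], [0.001, -0.001, -1.0]]
ft_force: [0.1, 0.8, 1.0]
grip_width: 0.0855
time_s: 2.3
position: [0.5703, -0.3847, 0.221]
tool_rot: [[0.068, 0.998, -0.001], [0.998, -0.068, 0.001], [0.001, -0.001, -1.0]]
ft_force: [-0.8, 0.2, -0.1]
grip_width: 0.0854
[ 0.56992451 -0.38500167  0.22125717] 86.08381619181817 [-4.38699944e+01  3.63098577e+01  4.74807397e+01 -1.69618697e-02
  9.62600909e+01 -1.29955661e+02]
```

View pics/w1.png

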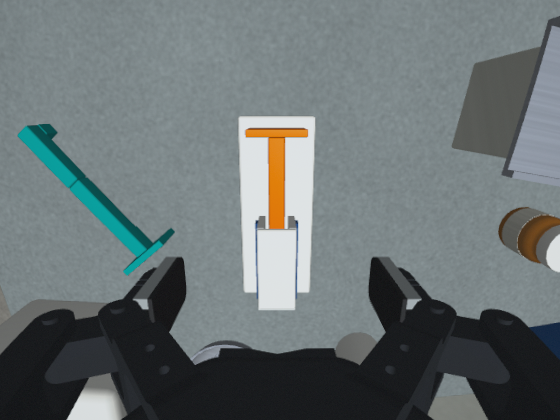

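The wrist view shows the blade at (277,132), the neck at (277,185), the sleeve at (277,265), turquoise at left. Next I measure the neck line, and the chute corner too.

```bash
python3 - <<'E'
from h import *
import pickle
d,o=pickle.load(open('w1.pkl','rb'))
hsv=cv2.cvtColor(d['frame'],cv2.COLOR_RGB2HSV)
m=cv2.inRange(hsv,(5,150,80),(20,255,255)); m[:,320:]=0
for v in (128,132,150,170,190,210,225):
    x=np.nonzero(m[v])[0]; z=.058 if v<140 else .052
    if len(x): print(v,x.min(),x.max(),onz(d,x.min()-.5,v,z)[:2],onz(d,x.max()+.5,v,z)[:2],onz(d,(x.min()+x.max())/2,v,z)[:2])
w=cv2.inRange(hsv,(0,0,170),(180,50,255)); ys=np.nonzero(w[:,277])[0]; print(ys.min(), onz(d,277,ys.min(),.012))
E
```

```text
132 246 307 [ 0.51189552 -0.4121934 ] [ 0.5160811  -0.34938582] [ 0.51402734 -0.38079401]
150 269 284 [ 0.53217019 -0.39041711] [ 0.53328634 -0.37367772] [ 0.53273031 -0.38204768]
170 269 284 [ 0.55326356 -0.39196942] [ 0.55439915 -0.37494907] [ 0.55383271 -0.38345947]
190 269 283 [ 0.57506894 -0.39357816] [ 0.57615306 -0.37734223] [ 0.57561155 -0.3854603 ]
210 269 283 [ 0.5976534  -0.39524844] [ 0.59875789 -0.37871582] [ 0.59820551 -0.3869822 ]
225 270 283 [ 0.61522171 -0.39542708] [ 0.61626777 -0.37977769] [ 0.61574414 -0.38760245]
116 [ 0.49822093 -0.37918301  0.012     ]
```

```bash
python3 -m crank '[0,0,0,0,0,-0.023,100,0,0,0,0,0,-0.023,100,0,0,0,0,0,-0.023,100,0,0,0,0,0,-0.023,100,0,0,0,0,0,-0.023,100,0,0,0,0,0,-0.023,100,0,0,0,0,0,-0.023,100,0,0,0,0,0,-0.023,100,0,0,0,0,0,0,100,0,0,0,0,0,0,0,0,0,0,0,0,0,0,0,0,0,0,0,0,0,0,0,0,0,0,0,0,0,0,0,0,0,0,0,0,0,0,0,0,0,0,0,0,0,0,0,0,0,0,0,0,0,0]' 60
```

```text
validation failed for argument at $...
```

```bash
python3 -m crank '[0,0,0,-0.01,0.0007,0,0,0,0,0,-0.01,0.0007,0,0,0,0,0,-0.01,0.0007,0,0,0,0,0,-0.01,0.0007,0,0,0,0,0,-0.01,0.0007,0,0,0,0,0,-0.01,0.0007,0,0,0,0,0,-0.01,0.0007,0,0,0,0,0,-0.01,0.0007,0,0,0,0,0,-0.01,0.0007,0,0,0,0,0,-0.01,0.0007,0,0,0,0,0,-0.01,0.0007,0,0,0,0,0,-0.01,0.0007,0,0,0,0,0,-0.01,0.0007,0,0,0,0,0,0,0,0,0,0,0,0,0,0,0,0]'
```

```text
time_s: 3.85
position: [0.4405, -0.3758, 0.2218]
tool_rot: [[0.066, 0.998, 0.0], [0.998, -0.066, -0.0], [-0.0, 0.0, -1.0]]
ft_force: [1.1, -0.0, 0.5]
grip_width: -0.0001
```

The first call was refused because its number count was wrong, and the second one ran in free air at z 0.22, so nothing was harmed. I'm going back and will run these one at a time.

```bash
python3 -m crank '[0,0,0,0.026,-0.0018,0,100, 0,0,0,0.026,-0.0018,0,100, 0,0,0,0.026,-0.0018,0,100, 0,0,0,0.026,-0.0018,0,100, 0,0,0,0.026,-0.0018,0,100, 0,0,0,0,0,0,100, 0,0,0,0,0,0,100, 0,0,0,0,0,0,100, 0,0,0,0,0,0,100]' 60
```

```text
time_s: 4.75
position: [0.5699, -0.3848, 0.2221]
tool_rot: [[0.066, 0.998, 0.0], [0.998, -0.066, -0.0], [-0.0, 0.0, -1.0]]
ft_force: [0.1, -0.3, 0.4]
grip_width: 0.0857
```

```bash
python3 -m crank '[0,0,0,0,0,-0.023,100, 0,0,0,0,0,-0.023,100, 0,0,0,0,0,-0.023,100, 0,0,0,0,0,-0.023,100, 0,0,0,0,0,-0.023,100, 0,0,0,0,0,-0.023,100, 0,0,0,0,0,-0.023,100, 0,0,0,0,0,-0.023,100, 0,0,0,0,0,0,100, 0,0,0,0,0,0,0, 0,0,0,0,0,0,0, 0,0,0,0,0,0,0, 0,0,0,0,0,0,0, 0,0,0,0,0,0,0, 0,0,0,0,0,0,0, 0,0,0,0,0,0,0, 0,0,0,0,0,0,0]' 60
```

```text
time_s: 6.45
position: [0.5705, -0.3847, 0.0376]
tool_rot: [[0.066, 0.998, 0.0], [0.998, -0.066, 0.0], [0.0, 0.0, -1.0]]
ft_force: [-0.1, -0.3, -0.3]
grip_width: 0.0
```

```bash
python3 - <<'E'
from h import *
d=cam('wrist'); s=cam('scene'); t=cam('side')
a=d['frame'][:,:,::-1]; b=cv2.resize(s['frame'][200:320,150:260,::-1],None,fx=2.3,fy=2.3); c=cv2.resize(t['frame'][140:220,190:310,::-1],None,fx=2,fy=2)
M=np.zeros((600,800,3),np.uint8); M[:420,:560]=a; M[:276,545:798]=b[:,:253]; M[430:590,560:800]=c
cv2.imwrite('pics/m2.png',M); print(observe()['grip_width'])
E
```

```text
-0.00019111743507112418
```

View pics/m2.png

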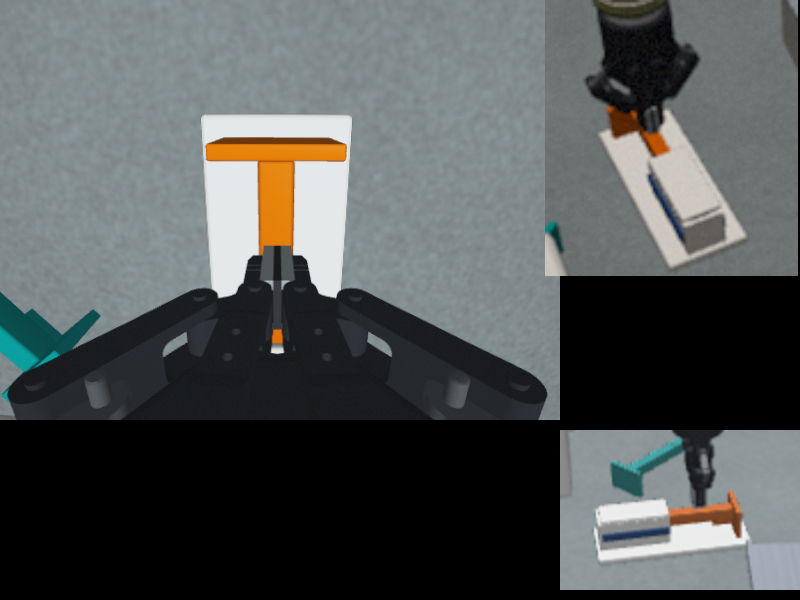

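The fingers closed above the neck: the grey pads meet at (277,250) with the neck visible below them. I'm checking the true fingertip height in both cameras.

```bash
python3 - <<'E'
from h import *
o=observe(); p=o['position']; print(p,o['ft_force'],o['joint_efforts'],o['q'])
s=cam('scene'); t=cam('side'); w=cam('wrist')
for z in (.02,.03,.04,.05,.06,.07,.08): print(z,proj(s,[p[0],p[1],z]),proj(t,[p[0],p[1],z]),proj(w,[p[0],p[1],z]))
M=np.zeros((600,800,3),np.uint8)
M[:,:395]=cv2.resize(s['frame'][220:300,165:218,::-1],(395,600)) 
M[:,400:795]=cv2.resize(t['frame'][130:210,235:288,::-1],(395,600))
cv2.imwrite('pics/m3.png',M)
E
```

```text
[ 0.57051566 -0.38470747  0.0375894 ] [ 0.75539908 -0.45022444  0.42502179] [ 2.71317382e-03 -6.14516830e+01 -2.08980811e+01 -2.46230848e-04
  8.26430987e-04 -3.63066675e-06] [-4.38237578e+01  4.39956641e+01  6.31231626e+01 -1.48925433e-03
  7.28836626e+01 -1.30052559e+02]
0.02 [197.12560704 265.38264396] [259.25260414 188.14815364] [276.18475797 237.02908101]
0.03 [196.72283871 262.68156296] [259.20867991 185.39118462] [276.15241973 243.37609818]
0.04 [196.31604351 259.95366185] [259.16451835 182.60908692] [276.11654097 250.42363782]
0.05 [195.90516035 257.19853661] [259.12011981 179.8015904 ] [276.07651379 258.29306175]
0.06 [195.49012692 254.41577499] [259.07548479 176.96842286] [276.03158485 267.13508012]
0.07 [195.0708796  251.60495636] [259.03061386 174.1093101 ] [275.98080991 277.13903192]
0.08 [194.64735347 248.76565143] [258.98550772 171.22397599] [275.92299078 288.54583837]
```

View pics/m3.png

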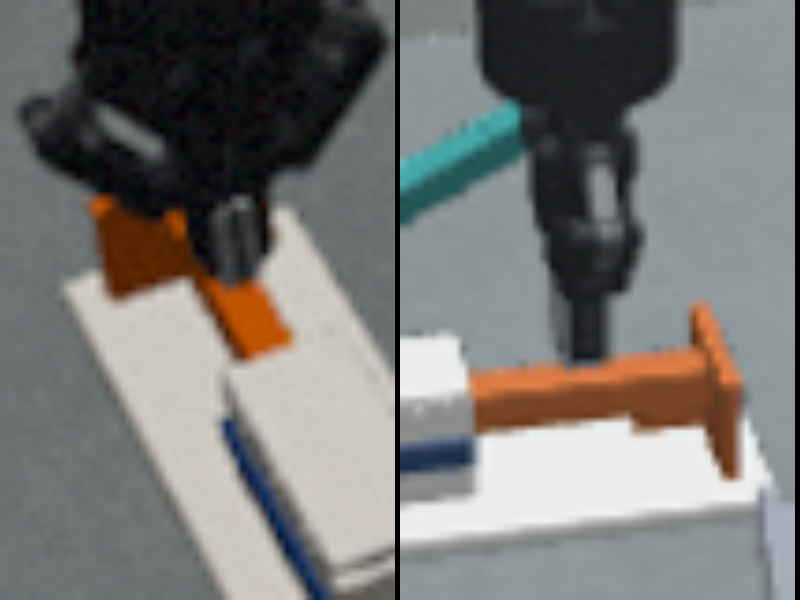

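Both cameras put the fingertips at about z 0.053, roughly 30 mm higher than the reported TCP height implies (0.0236). The pads therefore closed just above the shaft, without contact. I'm opening, going down 24 mm gently while watching the force, then closing.

```bash
python3 -m crank '[0,0,0,0,0,0,100, 0,0,0,0,0,0,100, 0,0,0,0,0,0,100, 0,0,0,0,0,0,100, 0,0,0,0,0,0,100, 0,0,0,0,0,-0.006,100, 0,0,0,0,0,-0.006,100, 0,0,0,0,0,-0.006,100, 0,0,0,0,0,-0.006,100, 0,0,0,0,0,0,100]' 60
```

```text
time_s: 7.75
position: [0.5701, -0.3843, 0.0123]
tool_rot: [[0.066, 0.998, -0.002], [0.998, -0.066, 0.001], [0.001, -0.002, -1.0]]
ft_force: [-0.0, -0.2, 0.4]
grip_width: 0.0852
```

```bash
python3 -m crank '[0,0,0,0,0,0,0, 0,0,0,0,0,0,0, 0,0,0,0,0,0,0, 0,0,0,0,0,0,0, 0,0,0,0,0,0,0, 0,0,0,0,0,0,0, 0,0,0,0,0,0,0]' 60
python3 - <<'E'
from h import *
t=cam('side');s=cam('scene')
M=np.zeros((600,800,3),np.uint8)
M[:,:395]=cv2.resize(s['frame'][220:300,165:218,::-1],(395,600)) 
M[:,400:795]=cv2.resize(t['frame'][130:210,235:288,::-1],(395,600))
cv2.imwrite('pics/m4.png',M)
E
```

```text
time_s: 8.45
position: [0.5707, -0.3848, 0.014]
tool_rot: [[0.066, 0.998, 0.0], [0.998, -0.066, -0.0], [-0.0, 0.001, -1.0]]
ft_force: [-0.1, -0.0, 3.5]
grip_width: 0.0169
```

Width reads 0.017 m, so the shaft is gripped. Drawing it out 130 mm along (-0.998, 0.067).

```bash
python3 -m crank '[0,0,0,-0.01,0.0007,0,0, 0,0,0,-0.01,0.0007,0,0, 0,0,0,-0.01,0.0007,0,0, 0,0,0,-0.01,0.0007,0,0, 0,0,0,-0.01,0.0007,0,0, 0,0,0,-0.01,0.0007,0,0, 0,0,0,-0.01,0.0007,0,0, 0,0,0,-0.01,0.0007,0,0, 0,0,0,-0.01,0.0007,0,0, 0,0,0,-0.01,0.0007,0,0, 0,0,0,-0.01,0.0007,0,0, 0,0,0,-0.01,0.0007,0,0, 0,0,0,-0.01,0.0007,0,0, 0,0,0,0,0,0,0, 0,0,0,0,0,0,0]'
python3 - <<'E'
from h import *
t=cam('side');s=cam('scene');w=cam('wrist')
M=np.zeros((600,800,3),np.uint8)
M[:300,:400]=cv2.resize(s['frame'][190:325,130:310,::-1],(400,300)) 
M[:300,400:]=cv2.resize(t['frame'][120:225,190:330,::-1],(400,300))
M[300:,:400]=cv2.resize(w['frame'][:,:,::-1],(400,300))
cv2.imwrite('pics/m5.png',M)
E
```

```text
time_s: 10.05
position: [0.4403, -0.3757, 0.0137]
tool_rot: [[0.066, 0.998, -0.0], [0.998, -0.066, 0.0], [0.0, -0.0, -1.0]]
ft_force: [-0.6, 0.6, -0.5]
grip_width: 0.0169
```

View pics/m5.png

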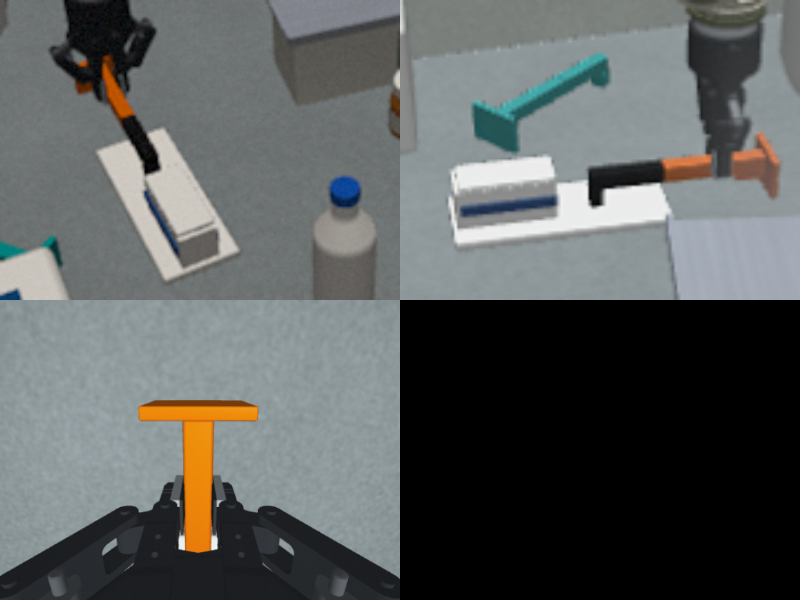

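The pusher is fully drawn, with the black handle clear of the sleeve and the pusher level. Lifting, turning -98.6° and carrying it above the apron.

```bash
python3 -m crank '[0,0,0,0,0,0.02,0, 0,0,0,0,0,0.03,0, 0,0,0,0,0,0.04,0, 0,0,0,0,0,0.04,0, 0,0,0,0,0,0.04,0, 0,0,-0.123,0.0068,0.0272,0.02,0, 0,0,-0.123,0.0068,0.0272,0,0, 0,0,-0.123,0.0068,0.0272,0,0, 0,0,-0.123,0.0068,0.0272,0,0, 0,0,-0.123,0.0068,0.0272,0,0, 0,0,-0.123,0.0068,0.0272,0,0, 0,0,-0.123,0.0068,0.0272,0,0, 0,0,-0.123,0.0068,0.0272,0,0, 0,0,-0.123,0.0068,0.0272,0,0, 0,0,-0.123,0.0068,0.0272,0,0, 0,0,-0.123,0.0068,0.0272,0,0, 0,0,-0.123,0.0068,0.0272,0,0, 0,0,-0.123,0.0068,0.0272,0,0, 0,0,-0.123,0.0068,0.0272,0,0]'
python3 -m crank '[0,0,0,0,0,0,0, 0,0,0,0,0,0,0, 0,0,0,0,0,0,0]'
python3 - <<'E'
from h import *
import pickle
t=cam('side');w=cam('wrist');o=observe()
pickle.dump((t,w,o),open('w2.pkl','wb'))
M=np.zeros((600,800,3),np.uint8)
M[:,:]=cv2.resize(w['frame'][:,:,::-1],(800,600),interpolation=cv2.INTER_CUBIC)
cv2.imwrite('pics/m6.png',M)
R=o['tool_rot'];print(o['position'],np.degrees(np.arctan2(R[1,0],R[0,0])),o['q'])
E
```

```text
time_s: 12.1
position: [0.5359, 0.0067, 0.2034]
tool_rot: [[0.976, -0.22, -0.001], [-0.22, -0.976, 0.0], [-0.001, -0.0, -1.0]]
ft_force: [-0.1, 0.5, -1.7]
grip_width: 0.0166
time_s: 12.4
position: [0.5356, 0.0046, 0.2035]
tool_rot: [[0.977, -0.214, -0.0], [-0.214, -0.977, -0.0], [-0.0, 0.0, -1.0]]
ft_force: [-0.2, -0.2, -1.8]
grip_width: 0.0166
[0.53563093 0.00438648 0.20356074] -12.447880884453095 [-1.21987719e+01  2.07184000e+01  7.74340653e+01 -6.61629065e-03
  8.18582104e+01  2.50046025e-01]
```

View pics/m6.png

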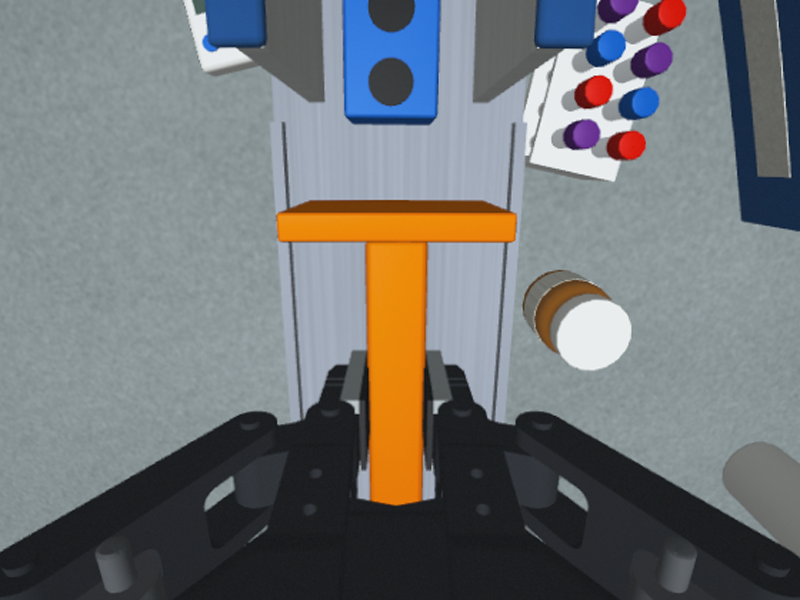

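Directly above: blade at (397,227), blue piece near face at (391,122), wall feet at (323,101) and (474,102), rims at (272,122) and (526,122), with the jar and rack at right. I'm working out the lane pose relative to the tool.

```bash
python3 - <<'E'
from h import *
import pickle
np.set_printoptions(precision=4,suppress=True)
t,w,o=pickle.load(open('w2.pkl','rb')); p=o['position']
g=lambda u,v,z:onz(w,u*.7-.15,v*.7-.15,z)
print('cam',ray(w,280,210)[0])
L=dict(footL=(323,101,.12),footR=(474,102,.12),topLi=(266,46,.23),topRi=(536,46,.23),rimL=(272,122,.128),rimR=(526,122,.128),rimL2=(290,420,.128),rimR2=(505,420,.128),slitL=(285,125,.128),slitR=(513,125,.128),slitL2=(298,420,.128),slitR2=(497,420,.128),blueL=(345,117,.154),blueR=(437,117,.154))
G={k:g(*v) for k,v in L.items()}
for k in G: print(k,G[k][:2])
for a,b in(('footL','footR'),('topLi','topRi'),('rimL','rimR'),('rimL2','rimR2'),('slitL','slitR'),('slitL2','slitR2'),('blueL','blueR')):
    v=G[b]-G[a]; print(a,b,'mid',((G[a]+G[b])/2)[:2],'w',np.hypot(*v[:2]),'ang',np.degrees(np.arctan2(v[1],v[0]))+90)
# blade top: underside = ? ; solve z from apparent width
for z in (.20,.215,.23,.245,.26):
    a,b=g(277,213,z),g(516,213,z); print(z,np.hypot(*(b-a)[:2]),((a+b)/2)[:2], np.degrees(np.arctan2(*(b-a)[1::-1]))+90)
E
```

```text
cam [0.5497 0.0733 0.3651]
footL [0.5203 0.1137]
footR [0.5959 0.0966]
topLi [0.5216 0.1131]
topRi [0.5946 0.0971]
rimL [0.4937 0.1085]
rimR [0.6185 0.0812]
rimL2 [ 0.4556 -0.0566]
rimR2 [ 0.5829 -0.0844]
slitL [0.4997 0.1056]
slitR [0.6118 0.0811]
slitL2 [ 0.4604 -0.0576]
slitR2 [ 0.5781 -0.0834]
blueL [0.5323 0.0994]
blueR [0.5723 0.0906]
footL footR mid [0.5581 0.1052] w 0.07753793881636457 ang 77.3077078805382
topLi topRi mid [0.5581 0.1051] w 0.07474234268634913 ang 77.69002125540891
rimL rimR mid [0.5561 0.0948] w 0.12777813906642746 ang 77.66693454361454
rimL2 rimR2 mid [ 0.5193 -0.0705] w 0.13028361960812748 ang 77.64159436559245
slitL slitR mid [0.5557 0.0933] w 0.11477795350439547 ang 77.6665648632303
slitL2 slitR2 mid [ 0.5193 -0.0705] w 0.12052776890718679 ang 77.64161282232874
blueL blueR mid [0.5523 0.095 ] w 0.04095962572500916 ang 77.6243844966521
0.2 0.08785243684315479 [0.5465 0.0575] 77.65158703691894
0.215 0.0798719410588695 [0.5468 0.0589] 77.65158703691894
0.23 0.07189144527458409 [0.5471 0.0604] 77.65158703691893
0.245 0.06391094949029881 [0.5474 0.0618] 77.65158703691893
0.26 0.05593045370601362 [0.5477 0.0632] 77.65158703691895
```

Lane heading is 77.6°, mouth (0.558, 0.105). The pusher is aligned (77.65°, 1 mm off the centre line), the blade at chute x -45 mm, and the blue piece at -11 mm. Lowering onto the apron and releasing.

```bash
python3 -m crank '[0,0,0,0.001,0,-0.02,0, 0,0,0,0,0,-0.02,0, 0,0,0,0,0,-0.02,0, 0,0,0,0,0,-0.01,0, 0,0,0,0,0,-0.005,0, 0,0,0,0,0,-0.002,0, 0,0,0,0,0,-0.002,0, 0,0,0,0,0,0,0, 0,0,0,0,0,0,0]'
```

```text
time_s: 13.4
position: [0.537, 0.0052, 0.1251]
tool_rot: [[0.977, -0.215, 0.001], [-0.215, -0.977, -0.0], [0.001, -0.0, -1.0]]
ft_force: [1.3, -0.5, -1.6]
grip_width: 0.0167
```

```bash
python3 -m crank '[0,0,0,0,0,-0.001,0, 0,0,0,0,0,-0.001,0, 0,0,0,0,0,-0.001,0, 0,0,0,0,0,0,0]'
```

```text
time_s: 13.8
position: [0.5368, 0.0052, 0.122]
tool_rot: [[0.977, -0.215, 0.0], [-0.215, -0.977, -0.0], [0.0, 0.0, -1.0]]
ft_force: [-1.6, -1.5, 2.8]
grip_width: 0.0166
```

```bash
python3 -m crank '[0,0,0,0,0,0,100, 0,0,0,0,0,0,100, 0,0,0,0,0,0,100, 0,0,0,0,0,0,100, 0,0,0,0,0,0,100, 0,0,0,0,0,0,100, 0,0,0,0,0,0.03,100, 0,0,0,0,0,0.03,100, 0,0,0,-0.0068,-0.031,0,100, 0,0,0,-0.0068,-0.031,0,100, 0,0,0,-0.0068,-0.031,0,100, 0,0,0,-0.0068,-0.031,0,100, 0,0,0,0,0,0,100, 0,0,0,0,0,0,100]'
python3 - <<'E'
from h import *
w=cam('wrist');o=observe();np.set_printoptions(precision=4,suppress=True)
hsv=cv2.cvtColor(w['frame'],cv2.COLOR_RGB2HSV)
m=cv2.inRange(hsv,(5,150,80),(20,255,255)); ys,xs=np.nonzero(m)
print(ys.min(),ys.max())
for v in range(ys.min(),ys.max(),12):
    x=np.nonzero(m[v])[0]; z=.166 if len(x)>40 else .16
    print(v,x.min(),x.max(),onz(w,(x.min()+x.max())/2,v,z)[:2])
cv2.imwrite('pics/w7.png',w['frame'][:,:,::-1]); R=o['tool_rot']; print(o['position'],np.degrees(np.arctan2(R[1,0],R[0,0])))
E
```

```text
time_s: 15.2
position: [0.5094, -0.119, 0.1816]
tool_rot: [[0.976, -0.217, -0.0], [-0.217, -0.976, 0.0], [-0.0, -0.0, -1.0]]
ft_force: [0.6, -0.1, 0.4]
grip_width: 0.0857
0 133
0 260 293 [0.5363 0.0083]
12 261 293 [0.5353 0.0026]
24 261 293 [ 0.534  -0.0031]
36 261 292 [ 0.5325 -0.0089]
48 261 292 [ 0.5312 -0.0147]
60 261 292 [ 0.5299 -0.0207]
72 261 422 [ 0.5621 -0.0347]
84 262 409 [ 0.558 -0.04 ]
96 262 405 [ 0.5558 -0.0459]
108 262 404 [ 0.5545 -0.052 ]
120 262 408 [ 0.5545 -0.0585]
132 413 429 [ 0.6034 -0.0757]
[ 0.5096 -0.1183  0.1816] -12.437114435170985
```

View pics/w7.png

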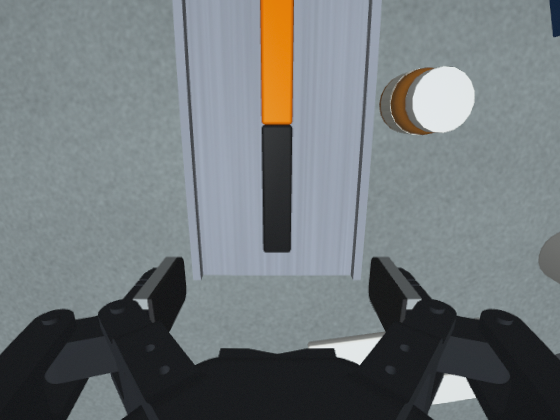

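The pusher lies flat and centred, black handle at v 125–251, grip at pusher x about -86 mm. Lowering onto the handle and gripping.

```bash
python3 -m crank '[0,0,0,0,0,-0.02,100, 0,0,0,0,0,-0.02,100, 0,0,0,0,0,-0.0226,100, 0,0,0,0,0,0,100, 0,0,0,0,0,0,0, 0,0,0,0,0,0,0, 0,0,0,0,0,0,0, 0,0,0,0,0,0,0, 0,0,0,0,0,0,0, 0,0,0,0,0,0,0, 0,0,0,0,0,0,0]' 80
```

```text
time_s: 16.35
position: [0.5098, -0.1189, 0.1198]
tool_rot: [[0.977, -0.215, 0.001], [-0.215, -0.977, -0.001], [0.001, 0.0, -1.0]]
ft_force: [-1.5, 0.1, 6.3]
grip_width: 0.0165
```

```bash
python3 -m crank '[0,0,0,0,0,0.001,0, 0,0,0,0.00215,0.00977,0,0, 0,0,0,0.00215,0.00977,0,0, 0,0,0,0.00215,0.00977,0,0, 0,0,0,0.00215,0.00977,0,0, 0,0,0,0.00215,0.00977,0,0, 0,0,0,0,0,0,0]'
python3 - <<'E'
from h import *
w=cam('wrist');t=cam('side')
M=np.zeros((600,800,3),np.uint8)
M[:300,:400]=cv2.resize(w['frame'][:,:,::-1],(400,300))
M[:,400:]=cv2.resize(t['frame'][150:330,260:380,::-1],(400,600))
cv2.imwrite('pics/m8.png',M)
E
```

```text
time_s: 17.05
position: [0.5204, -0.0684, 0.12]
tool_rot: [[0.977, -0.214, -0.0], [-0.214, -0.977, 0.0], [-0.0, -0.0, -1.0]]
ft_force: [-0.2, 0.4, -1.6]
grip_width: 0.0164
```

View pics/m8.png

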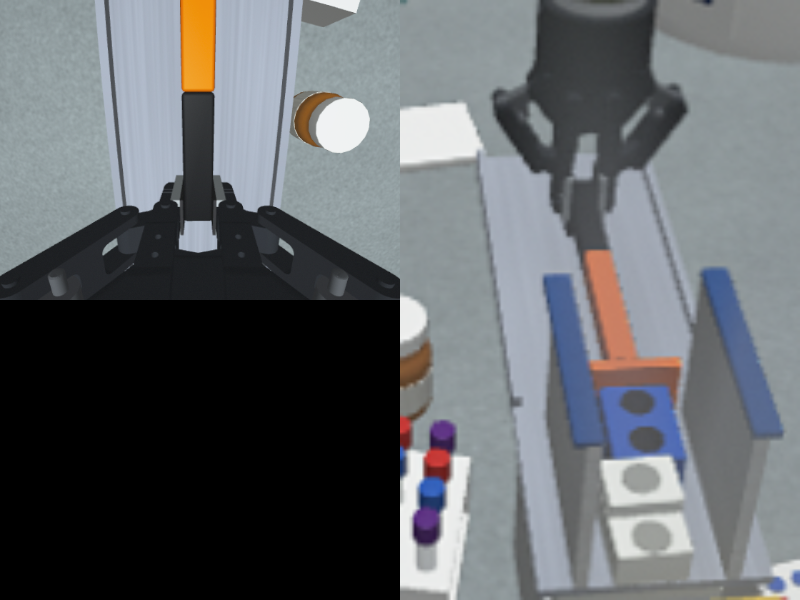

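The blade has entered the lane squarely and centred, and it is pushing blue then foam. Force is low. Pushing on 130 mm.

```bash
python3 -m crank '[0,0,0,0.00215,0.00977,0,0, 0,0,0,0.00215,0.00977,0,0, 0,0,0,0.00215,0.00977,0,0, 0,0,0,0.00215,0.00977,0,0, 0,0,0,0.00215,0.00977,0,0, 0,0,0,0.00215,0.00977,0,0]'
```

```text
time_s: 17.75
position: [0.5334, -0.0103, 0.12]
tool_rot: [[0.977, -0.215, 0.0], [-0.215, -0.977, 0.0], [0.0, -0.0, -1.0]]
ft_force: [-1.0, -0.1, -1.7]
grip_width: 0.0162
```

```bash
python3 -m crank '[0,0,0,0.00215,0.00977,0,0, 0,0,0,0.00215,0.00977,0,0, 0,0,0,0.00215,0.00977,0,0, 0,0,0,0.00215,0.00977,0,0, 0,0,0,0.00215,0.00977,0,0, 0,0,0,0.00215,0.00977,0,0, 0,0,0,0.00215,0.00977,0,0, 0,0,0,0,0,0,0, 0,0,0,0,0,0,0, 0,0,0,0,0,0,0, 0,0,0,0,0,0,0]'
python3 - <<'E'
from h import *
t=cam('side')
cv2.imwrite('pics/m9.png',cv2.resize(t['frame'][150:420,240:440,::-1],(444,600)))
E
```

```text
time_s: 18.85
position: [0.5481, 0.058, 0.1198]
tool_rot: [[0.977, -0.215, -0.0], [-0.215, -0.977, 0.002], [-0.001, -0.002, -1.0]]
ft_force: [2.0, 7.9, -2.8]
grip_width: 0.0162
```

View pics/m9.png

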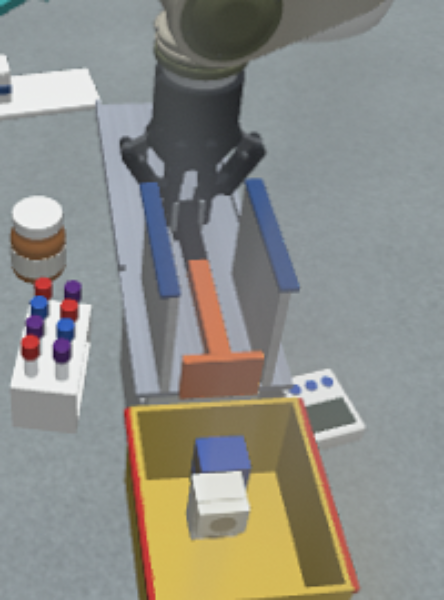

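Both pieces are in the bin (blue at (222,455), foam at (220,505) in the crop), and the bystanders are where they were. Pulling the pusher back.

```bash
python3 -m crank '[0,0,0,-0.00215,-0.00977,0,0, 0,0,0,-0.00215,-0.00977,0,0, 0,0,0,-0.00215,-0.00977,0,0, 0,0,0,-0.00215,-0.00977,0,0]'
```

```text
time_s: 19.3
position: [0.5394, 0.0168, 0.1201]
tool_rot: [[0.976, -0.216, -0.0], [-0.216, -0.976, -0.0], [0.0, 0.0, -1.0]]
ft_force: [0.9, 0.4, -1.8]
grip_width: 0.0161
```

```bash
python3 -m crank '[0,0,0,-0.00215,-0.00977,0,0, 0,0,0,-0.00215,-0.00977,0,0, 0,0,0,-0.00215,-0.00977,0,0, 0,0,0,-0.00215,-0.00977,0,0, 0,0,0,-0.00215,-0.00977,0,0, 0,0,0,-0.00215,-0.00977,0,0, 0,0,0,-0.00215,-0.00977,0,0, 0,0,0,-0.00215,-0.00977,0,0, 0,0,0,-0.00215,-0.00977,0,0, 0,0,0,-0.00215,-0.00977,0,0, 0,0,0,-0.00215,-0.00977,0,0, 0,0,0,-0.00215,-0.00977,0,0, 0,0,0,-0.00215,-0.00977,0,0, 0,0,0,0,0,-0.0005,0, 0,0,0,0,0,-0.0005,0, 0,0,0,0,0,-0.0005,0, 0,0,0,0,0,0,0]'
```

```text
time_s: 21.0
position: [0.5122, -0.1098, 0.1198]
tool_rot: [[0.977, -0.215, 0.002], [-0.215, -0.977, -0.003], [0.003, 0.002, -1.0]]
ft_force: [-2.0, -5.1, 8.6]
grip_width: 0.0161
```

It is resting on the apron, blade about 36 mm behind the entrance. Releasing and rising clear.

```bash
python3 -m crank '[0,0,0,0,0,0,100, 0,0,0,0,0,0,100, 0,0,0,0,0,0,100, 0,0,0,0,0,0,100, 0,0,0,0,0,0,100, 0,0,0,0,0,0,100, 0,0,0,0,0,0.02,100, 0,0,0,0,0,0.03,100, 0,0,0,0,0,0.04,100, 0,0,0,0,0,0.04,100, 0,0,0,0,0,0.03,100, 0,0,0,0,0,0,100, 0,0,0,0,0,0,100, 0,0,0,0,0,0,100]'
python3 - <<'E'
from h import *
t=cam('side');w=cam('wrist');o=observe()
M=np.zeros((600,800,3),np.uint8)
M[:540,:400]=cv2.resize(t['frame'][150:420,240:440,::-1],(400,540))
M[:300,400:]=cv2.resize(w['frame'][:,:,::-1],(400,300))
cv2.imwrite('pics/m10.png',M)
print(o['ft_force'],o['grip_width'],o['time_s'])
hsv=cv2.cvtColor(w['frame'],cv2.COLOR_RGB2HSV)
m=cv2.inRange(hsv,(5,150,80),(20,255,255))
n,l,s,c=cv2.connectedComponentsWithStats(m)
k=1+s[1:,4].argmax(); ys,xs=np.nonzero(l==k)
v0=ys.min(); x=xs[ys==v0+3]; P=onz(w,x.mean(),v0,.166)[:2]; e=P-[.558,.105]; print('blade',P,e@[.2147,.9767],e@[-.9767,.2147],x.min(),x.max())
E
```

```text
time_s: 22.4
position: [0.5112, -0.1088, 0.2772]
tool_rot: [[0.977, -0.215, -0.002], [-0.215, -0.977, 0.001], [-0.003, -0.001, -1.0]]
ft_force: [0.0, -0.1, 0.1]
grip_width: 0.085
[-1.28171556  0.13460154  0.1740598 ] 0.08532901380221793 22.5
blade [0.54537386 0.04679509] -0.059559567528950356 -0.0001646399777493618 268 289
```

View pics/m10.png

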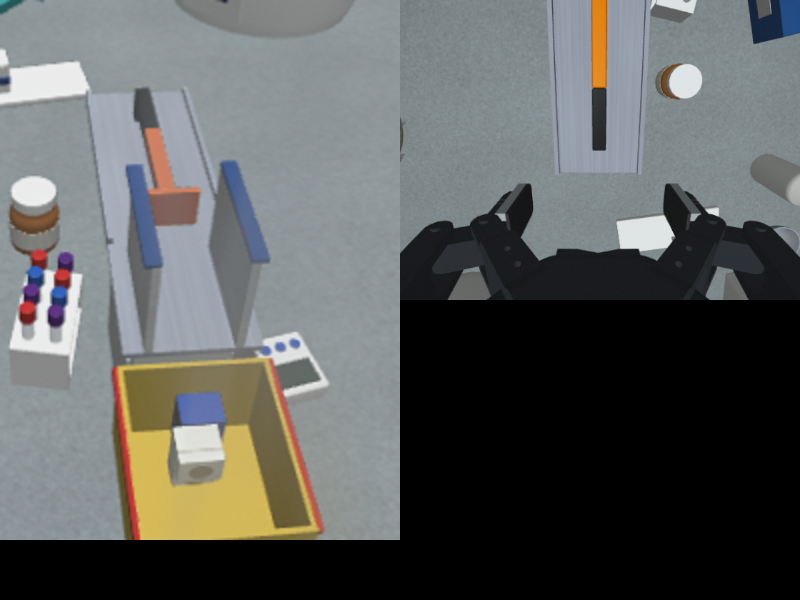

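The pusher lies flat and centred on the apron with its blade behind the lane entrance. Both pieces rest in the bin, nothing touches the robot, and the bystanders are in place. Handing in.

```bash
python3 -c "
from rig import *
print(close_job())"
```

```text
the job is handed in; nothing more can be done
None
```

I finished the job and handed it in at about 22.5 s on the robot's clock. No verdict was reported. I drew the orange pusher out by its neck and laid it on the apron. I then took it again about 86 mm behind its middle, on the black handle, and pushed both pieces into the yellow bin. Last, I pulled it back and released it flat on the apron.

**Last checks:**
- **Waste:** the side view shows the foam and the blue piece in the bin, apparently well below its rim.
- **Pusher:** it lies level and on the apron's centre line. From the last moves, its blade is about 36 mm before the lane entrance. The final wrist picture could not confirm that distance because the blade was out of view. Its −60 mm reading is only where the neck left the picture.
- **Robot and bystanders:** the gripper is open and clear, with the force near zero. The tube rack, jar and timer look unmoved in the pictures; I did not measure them.

**What went wrong or disagreed:**
- **Fingertip height:** the first grip closed on air. The cameras showed the fingertips about 30 mm higher than the reported tool position and the tool description imply. I corrected for this from the pictures.
- **Refused command:** one move was refused for a wrong number count, and the next one ran harmlessly in free air.
- **Force at full push:** about 8 N showed briefly and was gone on the way back. I did not find its cause.

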